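Back the tube carousel off by one notch

TASK

The tube carousel on the bench was fed one notch too far. With the fingertips only, gripping nothing, throw the ratchet pawl's upright lever over so that the pawl lifts out and stays up, gently push the wheel's upright post backward (clockwise seen from above) by exactly one notch, then push the lever back over so that the pawl drops fully into its new notch. Do not disturb the things standing around it.

Things in the scene. Friction and masses are not known exactly. Their poses are not given: they have to be found in the camera images.
- feeder: The carousel's stand, fixed: round grey plate 210 mm across, 12 mm thick; origin at its centre on the bench, z up. Its x axis points from the wheel's axis to the pawl's nose, to the robot's right (world -y) within 0.35 rad; y is to the left of that. The pawl's aluminium bearing post stands at x 114 to 128, y -68 to -42 mm, 92 mm high.
- wheel (a joint): Turn of the wheel, rad, positive counterclockwise seen from above (forward). Within 0.07 of 0 at the start; one notch backward centres on -0.785, and the pawl drops fully in from about -0.67 to -0.87. It stays where it is left; about 1.3 N at the post turns it. With the pawl down it cannot go backward beyond its play.
- push_post_top (a point): Centre of the top of the one upright steel post on the wheel: 14 mm across, 48 mm tall, top 98 mm above the bench, 65 mm from the wheel's axis (foot collar 22 mm across, 4 mm high). At wheel 0 it stands at x = -65 mm, y = 0 in the feeder's frame, on the left side, opposite the pawl; backward starts towards the feeder's +y (away from the robot).
- pawl (a joint): Turn of the bright steel pawl about its level axle, rad: 0 fully down in the notch, 0.8 lifted fully (stop). A throw-over pawl with a heavy lever: beyond about 0.45 it falls open and stays up, below about 0.3 it falls shut. Less than 1 N at the lever moves it.
- lever_tip (a point): Middle of the top edge of the pawl's upright thumb lever: pad 28 mm wide along the feeder's x, 9 mm thick, 24 mm tall, on a 10 mm stem; tip 75 mm from the axle. Pawl down: it leans 0.25 rad to the feeder's +y (away from the robot), tip 153 mm above the bench. Pushing it to -y lifts the nose; it ends leaning 0.55 rad to -y, tip 144 mm high. Pushing it to +y lowers the nose.
- pawl_pivot (a point): Axle of the pawl, fixed on the stand, along the feeder's x: x = 87, y = -55 mm, 80 mm above the bench. The pawl's arm, 8 mm thick, runs 55 mm from here to +y when down and rises 46 degrees when lifted; the nose at its end is 30 mm tall and reaches down between the teeth.
- lysis_bottle: Bystander: white squarish bottle with orange cap, 46 mm across, 92 mm high, loose, beside the carousel; origin under its centre.
- tape_roll: Bystander: roll of label tape lying flat, 68 mm across, 19 mm high, loose, beside the carousel; origin under its centre.
- timer: Bystander: small white lab timer, 62x66x18 mm, loose, origin under its centre.
- beaker: Bystander: clear beaker, 65 mm across, 85 mm high, loose, origin under its centre.
- wheel_centre (a point): Centre of the white wheel's top face, 50 mm above the bench; vertical axis. Wheel 194 mm across. Its rim carries 8 saw teeth 12 mm high, 78 to 96 mm from the axis: a notch is 1/8 turn. The flat between teeth is 28 mm long, the pawl's nose in it 10 mm, so the wheel has about 0.15 rad of play backward. Steel hub cap 40 mm across, top 63 mm above the bench.

How it is judged:
By the outcome, as a careful person would: the job done as asked, in the order asked, and still so for the second after the job is handed in, with the robot touching nothing.
It also fails if it takes over 64 s, if anything falls off the work surface, if the arm or the gripper's body presses on something with over 40 N, if the wrist force passes 120 N, or if a joint passes its speed limit or range.

ROBOT

A 6-joint arm with a two-finger parallel gripper is mounted at the origin on a cart in front of the work surface, level with it; the furniture and walls round the work are solid. World frame = base frame: x ahead of the robot, y to its left, z up, the work surface at z = 0. Lengths are in mm, angles in rad, forces in N, time in s.
With the tool pointing down it reaches from about 350 to 975 mm from the base axis. Payload 7.1 kg.
Tool frame: the origin (TCP) lies on the front face of the gripper's body, between the roots of the fingers; the fingertips stand 80 mm ahead of it and the grasp point (between the pads) lies 61 mm ahead of it (env.tips_ahead is the distance from the TCP to the fingertips, in mm); z points along the fingers, y is the direction in which the jaws open and shut (so a half turn about z gives the same grasp; the last joint's range is limited). The gripper opens to 88 mm and grips with 3 to 60 N. Pads are 20 mm wide; open, the fingers measure 115 mm over their backs; the gripper's body (75 mm by 178 mm) begins 61 mm behind the grasp point.
Start: joints at [1.246, 0.423, 1.63, -0, 1.089, -0.019], TCP at [188.128, 595.998, 302.675] pointing down, gripper open.
Joint ranges: [-3, 3], [-0.9, 2.11], [0.09, 2.58], [-1.31, 4.45], [0.11, 2.69], [-2.54, 2.54]. Speed limits (rad/s): [2.39, 2.39, 3.01, 3.14, 3.14, 3.14].

INTERFACE

Orientations are given as a unit quaternion [x, y, z, w].
In Python, from station import env, set_gripper, viewer, workorder gives the robot as it stands. Calls block until the motion is done:
- env.reach(position, orientation): joint-space move of the TCP to a pose.
- env.move_l(position, rot=None, rate=150, f_stop=None): straight line of the TCP; rot=None keeps the orientation; rate is the mean speed in mm/s. With f_stop (N) it stops when the force on the tool has changed by that much, and returns True; else False.
- env.move_joints(angles): joint-space move.
- set_gripper(opening): finger opening in mm; the grip force is fixed at half the most; returns when the fingers have stopped.
- env.hold(seconds).
- env.ik(position, orientation): joint angles nearest the present ones, or None.
- env.read_state(): the state.
- viewer.camera(name): name is "scene" or "side" or "wrist"; returns the picture (400x640x3 uint8, blue, green, red); there is no depth.
- viewer.camera_params(name): a dict with "fx", "fy", "cx", "cy" (pixels), "dist" ([k1, k2, p1, p2, k3] as OpenCV has them; the pictures are not rectified), "pose" (4x4, takes a point from camera to world coordinates); the wrist camera has in their place "tool_from_camera" (4x4, takes a point from camera to tool coordinates, whose origin is the TCP and whose axes are the flange's). Camera axes: x right, y up, looking along -z (the intrinsics and any distortion apply to the point x, -y, -z); pixel columns grow to the right and rows downward; lengths in mm; the calibration is good to about 2 mm. A picture is of the moment at which its call begins: read the wrist's pose just before it. camera_params takes no time and is no camera call.
A pose or a line that the arm cannot do raises env.IKError and nothing moves.
- workorder.sign_off(): hands the job in, once; it reports no verdict.
The state is a dict: "time_s": time; "qpos": joint angles; "dq": joint speeds; "tau": joint torques, N m; "tool_pos": TCP position; "orientation": TCP orientation; "force": force on the tool from outside, world axes, zero at the start; "wrist_torque": the same for the moment, N m; "width": finger opening in mm.
Only numpy, scipy, OpenCV 4.12 (cv2) and the standard library are available. Lean on these libraries where they do the work, as an engineer would, in place of code of your own. Each camera call takes 0.05 s, during which the arm holds its last target.

## Working session

There is one attempt and no reset: what is moved stays moved. The work goes in short steps, each a Python script; the robot and the scene stay as the last script left them, time stands still between calls to the robot, and variables do not carry over. Pictures are saved under pics/ and viewed, and the job is handed in when it is done.

```bash
ls; mkdir -p pics; python3 - <<'E'
from station import env, set_gripper, viewer, workorder
import cv2
s=env.read_state(); print(s['time_s'],s['tool_pos'],s['orientation'],s['width'],s['force'])
for n in("scene","side","wrist"):
    cv2.imwrite(f"pics/{n}0.png",viewer.camera(n)); print(n,viewer.camera_params(n))
E
```

```text
pics
0.0 [188.00865893 595.59446442 301.91138304] [ 1.52333424e-01  9.88328860e-01 -7.58044303e-04 -1.32171688e-04] 87.74515709067593 [-0.9788156   0.11451809  0.17838752]
scene {'fx': 493.8382445118906, 'fy': 493.8382445118906, 'cx': 317.8902470575781, 'cy': 196.09633122197562, 'dist': array([0.02742649, 0.        , 0.        , 0.        , 0.        ]), 'pose': array([[ 8.28724125e-01,  4.30926855e-01, -3.57097145e-01,
         2.55426704e+01],
       [-5.59636085e-01,  6.43639058e-01, -5.22050012e-01,
        -8.04187119e+02],
       [ 4.87630055e-03,  6.32479888e-01,  7.74561433e-01,
         1.22787506e+03],
       [ 0.00000000e+00,  0.00000000e+00,  0.00000000e+00,
         1.00000000e+00]])}
side {'fx': 512.3929941754559, 'fy': 512.3929941754559, 'cx': 318.8640142181596, 'cy': 197.04379812009785, 'dist': array([0.01457815, 0.        , 0.        , 0.        , 0.        ]), 'pose': array([[-9.81814507e-01,  1.25188501e-01, -1.42716898e-01,
         3.66709989e+02],
       [-1.89733984e-01, -6.72514627e-01,  7.15349630e-01,
         9.11383114e+02],
       [-6.42565368e-03,  7.29418890e-01,  6.84037130e-01,
         1.03492806e+03],
       [ 0.00000000e+00,  0.00000000e+00,  0.00000000e+00,
         1.00000000e+00]])}
wrist {'fx': 292.32537810662257, 'fy': 292.32537810662257, 'cx': 317.23437813089674, 'cy': 199.40338106673033, 'dist': array([-0.03852162,  0.        ,  0.        ,  0.        ,  0.        ]), 'tool_from_camera': array([[ 4.83004604e-06,  9.68470900e-01,  2.49126707e-01,
         6.78206664e+01],
       [ 9.99999705e-01,  1.86683144e-04, -7.45111751e-04,
        -5.37025176e-02],
       [-7.68126805e-04,  2.49126637e-01, -9.68470613e-01,
        -8.24075273e+01],
       [ 0.00000000e+00,  0.00000000e+00,  0.00000000e+00,
         1.00000000e+00]])}
```

View pics/scene0.png

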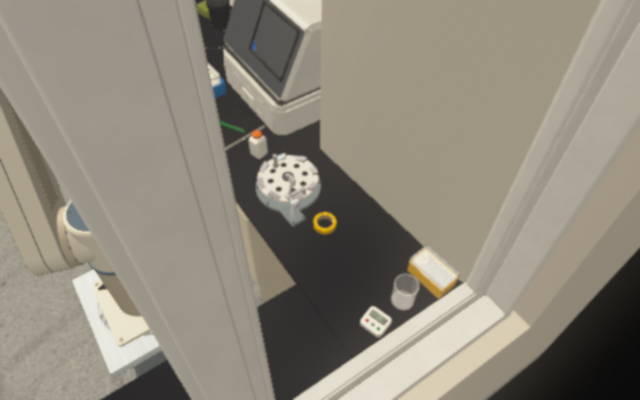

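View pics/side0.png

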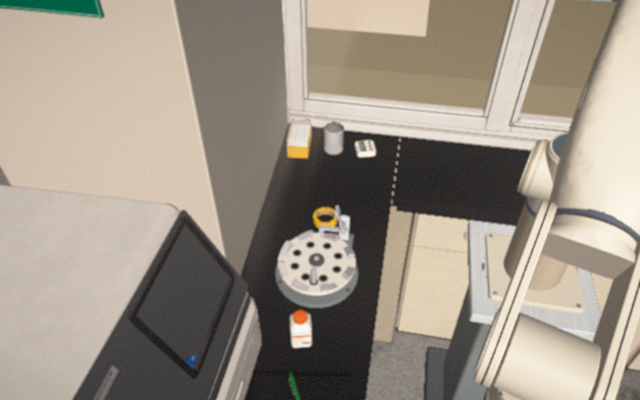

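View pics/wrist0.png

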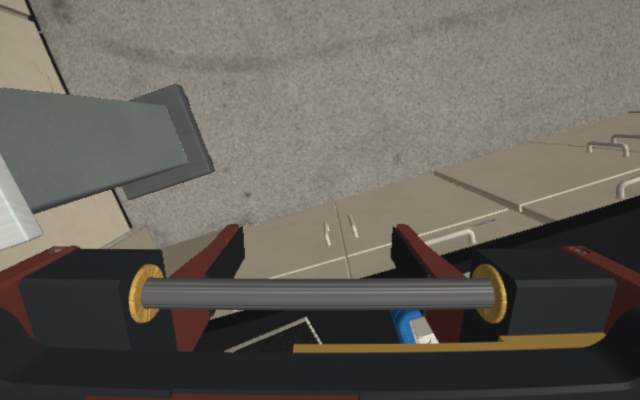

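Both fixed cameras see the carousel: scene hub at about (289,177), side hub at about (316,260). The bottle is behind-left of it and the tape ring to its right. I'll write helpers and zoom in.

```bash
cat > h.py <<'E'
import numpy as np, cv2
from station import env, set_gripper, viewer, workorder
from scipy.spatial.transform import Rotation as R
def ray(name,uv,pose=None):
    p=viewer.camera_params(name)
    K=np.array([[p['fx'],0,p['cx']],[0,p['fy'],p['cy']],[0,0,1]])
    x,y=cv2.undistortPoints(np.array([[uv]],float),K,p['dist'])[0,0]
    T=p['pose'] if pose is None else pose
    d=T[:3,:3]@np.array([x,-y,-1.]); return T[:3,3].copy(), d/np.linalg.norm(d)
def plane(name,uv,z,pose=None):
    o,d=ray(name,uv,pose); return o+d*(z-o[2])/d[2]
def tri(*obs):
    A=np.zeros((3,3));b=np.zeros(3)
    for o in obs:
        o_,d=ray(*o); P=np.eye(3)-np.outer(d,d); A+=P;b+=P@o_
    X=np.linalg.solve(A,b)
    res=[np.linalg.norm((np.eye(3)-np.outer(ray(*o)[1],ray(*o)[1]))@(X-ray(*o)[0])) for o in obs]
    return X,res
def proj(name,X,pose=None):
    p=viewer.camera_params(name)
    K=np.array([[p['fx'],0,p['cx']],[0,p['fy'],p['cy']],[0,0,1]])
    T=p['pose'] if pose is None else pose
    c=T[:3,:3].T@(np.asarray(X,float)-T[:3,3]); c=c*[1,-1,-1]
    return cv2.projectPoints(c.reshape(1,1,3),np.zeros(3),np.zeros(3),K,p['dist'])[0].ravel()
def wpose():
    s=env.read_state(); T=np.eye(4);T[:3,:3]=R.from_quat(s['orientation']).as_matrix();T[:3,3]=s['tool_pos']
    return T@viewer.camera_params('wrist')['tool_from_camera']
def crop(img,u,v,w,h,k,fn):
    cv2.imwrite(fn,cv2.resize(img[v:v+h,u:u+w],None,fx=k,fy=k,interpolation=cv2.INTER_CUBIC))
E
python3 - <<'E'
from h import *
a=cv2.imread('pics/scene0.png');b=cv2.imread('pics/side0.png')
crop(a,235,120,110,110,5,'pics/sceneC.png');crop(b,260,195,110,160,5,'pics/sideC.png')
print('hub',tri(('scene',(289,177)),('side',(316,260))))
for n,uv in(('scene',(257,152)),('side',(301,342)),('scene',(325,224)),('side',(325,217)),('scene',(404,297)),('scene',(375,321))): print(n,uv,plane(n,uv,10).round())
E
```

```text
hub (array([536.22460522, 106.35128643,  49.14663208]), [np.float64(0.2603322468786405), np.float64(0.260332246878679)])
scene (257, 152) [523. 295.  10.]
side (301, 342) [530. 314.  10.]
scene (325, 224) [544. -86.  10.]
side (325, 217) [548. -83.  10.]
scene (404, 297) [ 583. -408.   10.]
scene (375, 321) [ 474. -419.   10.]
```

View pics/sceneC.png

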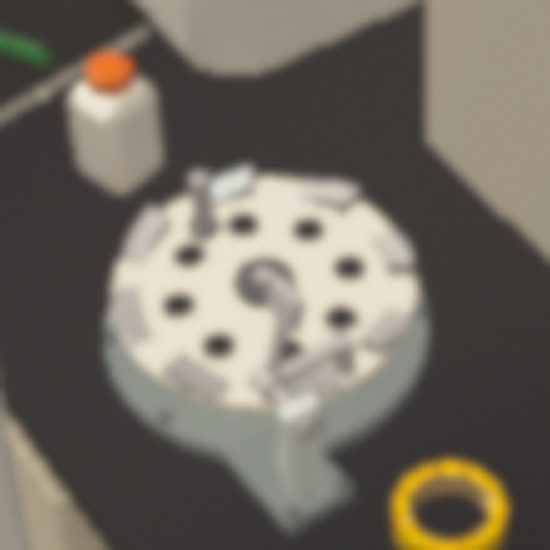

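View pics/sideC.png

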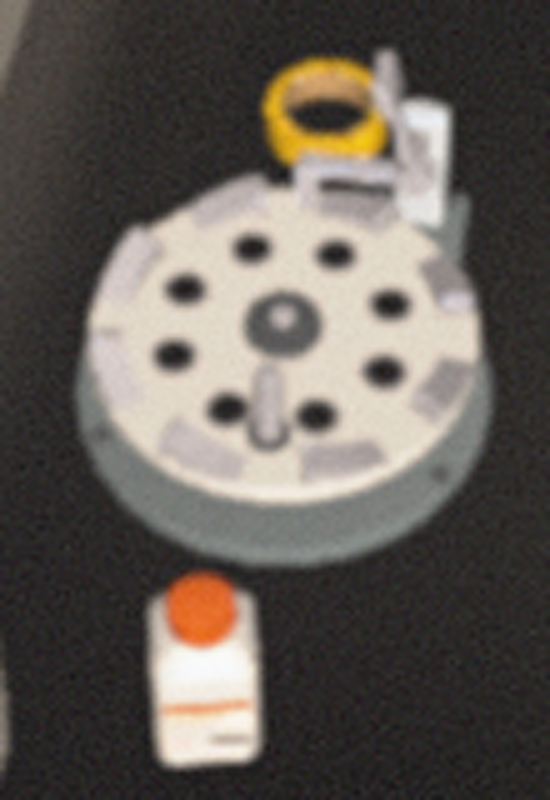

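```bash
python3 - <<'E'
from h import *
S=lambda x,y:('scene',(235+x/5-.4,120+y/5-.4)); D=lambda x,y:('side',(260+x/5-.4,195+y/5-.4))
print('hub',tri(S(266,275),D(285,318)))
print('post top',tri(S(202,175),D(268,368)))
print('post foot',tri(S(203,226),D(267,430)))
print('lever',tri(S(280,283),D(386,55)))
print('brg top',tri(S(297,408),D(430,107)))
print('machine/wall corners')
for uv in((425,140),(200,72),(265,72)): print(plane(*S(*uv),0).round())
E
```

```text
hub (array([533.99869169, 109.00411056,  59.58356856]), [np.float64(0.16933969554151046), np.float64(0.1693396955415706)])
post top (array([528.55935477, 172.74596961,  99.04486774]), [np.float64(0.4678879824861407), np.float64(0.46788798248603863)])
post foot (array([528.05167032, 173.5354458 ,  52.41616553]), [np.float64(2.0930185347220234), np.float64(2.0930185347219616)])
lever (array([497.00259818,  20.54074342, 160.63691385]), [np.float64(3.1391173474042864), np.float64(3.139117347404066)])
brg top (array([480.76516279, -15.95267257,  92.60655547]), [np.float64(1.0231936690698522), np.float64(1.023193669069797)])
machine/wall corners
[719. 201.   0.]
[623. 347.   0.]
[662. 321.   0.]
```

Measurements agree with the given sizes: hub height 60 against 63, post top 99 against 98, post radius 64 against 65. The feeder x axis is roughly world -y. Next I'll close the gripper and look from above with the wrist camera.

```bash
python3 - <<'E'
from h import *
set_gripper(0)
q=[0,1,0,0]
env.reach([450,330,330],[np.sin(.2)*1,np.cos(.2),0,0])
print(env.read_state()['time_s'])
env.reach([595,60,330],q)
s=env.read_state();print(s['time_s'],s['tool_pos'],s['width'],s['qpos'])
T=wpose();np.save('T1.npy',T)
cv2.imwrite('pics/wrist1.png',viewer.camera('wrist'))
for X in([534,109,63],[528.6,172.7,98],[480.8,-16,92],[497,20.5,153]):print(proj('wrist',X,T).round(1))
E
```

```text
2.8917
4.0667 [594.76019159  61.12602358 329.88751866] 0.2487038400273522 [ 8.23697433e-02  3.53965047e-01  1.66772528e+00  4.05913032e-04
  1.12022692e+00 -1.48920546e+00]
[358.  130.7]
[423.2 126.5]
[242.2  78.7]
[268.6  87.9]
```

View pics/wrist1.png

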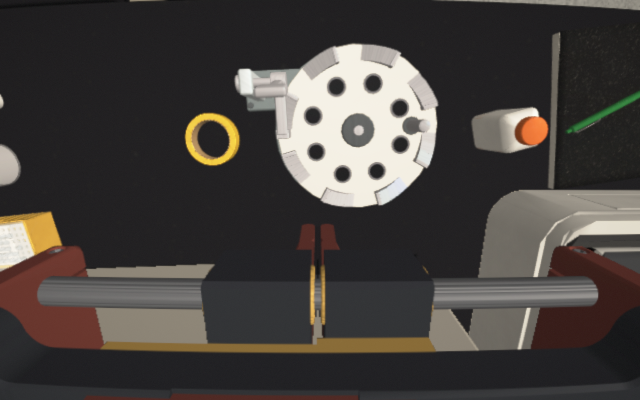

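The wrist view is sharp: hub (358,130), post top (424,126), bearing post top about (243,80), lever about (278,88). That agrees with the triangulation. I'll zoom in on the lever and post.

```bash
python3 - <<'E'
from h import *
a=cv2.imread('pics/wrist1.png'); crop(a,225,40,130,110,6,'pics/w1a.png');crop(a,330,95,130,70,6,'pics/w1b.png')
E
```

```text
(no output)
```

View pics/w1a.png

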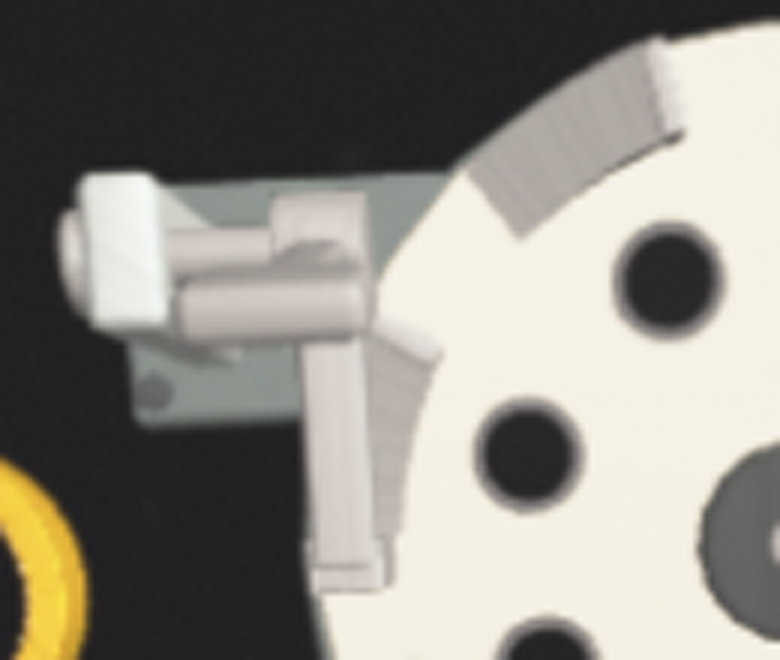

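View pics/w1b.png

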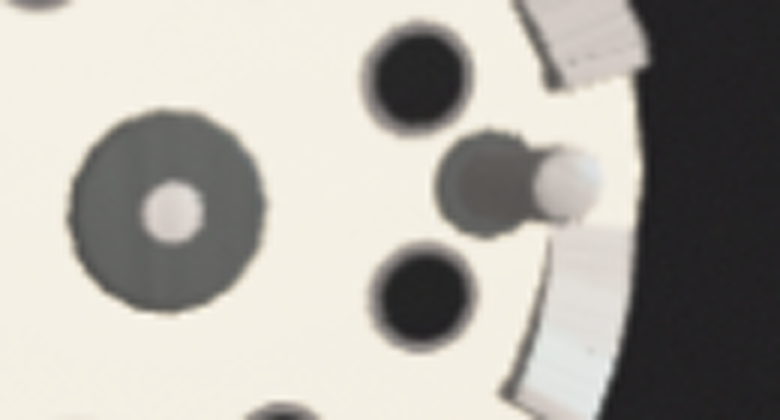

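```bash
python3 - <<'E'
from h import *
T=np.load('T1.npy')
A=lambda x,y,z:plane('wrist',(225+x/6-.42,40+y/6-.42),z,T); B=lambda x,y,z:plane('wrist',(330+x/6-.42,95+y/6-.42),z,T)
hub=B(167,211,63);pt=B(570,185,98);brg=A(125,250,92);tip=A(270,308,153)
nose1=A(352,580,84); tipL=A(182,308,153);tipR=A(360,305,153)
# brg corners
for c in((85,178),(155,175),(93,328),(168,325)):print('corner',A(*c,92).round(1))
print(hub,pt,brg,tip)
a=np.arctan2
d=(pt-hub)[:2];print('post r',np.hypot(*d),'dir',a(*d[::-1]))
d=(brg-hub)[:2];th1=a(*d[::-1])-a(-55,121);print('brg r',np.hypot(*d),np.hypot(121,55),th1)
d=(tip-hub)[:2];th2=a(*d[::-1])-a(-36.4,87);print('tip r',np.hypot(*d),np.hypot(87,36.4),th2)
d=(tipR-tipL)[:2];print('pad dir',a(*d[::-1])-np.pi,np.hypot(*d))
E
```

```text
corner [471.6 -19.1  92. ]
corner [471.2  -7.1  92. ]
corner [496.1 -19.1  92. ]
corner [495.7  -6.   92. ]
[532.88955473 108.23886613  63.        ] [527.48034489 174.11121177  98.        ] [483.32656565 -12.84683629  92.        ] [499.44111189  21.22010302 153.        ]
post r 66.09406532466156 dir 1.6527290470729297
brg r 130.83668146451802 132.9135057095403 -1.532685123358735
tip r 93.22587335130648 94.30779395150753 -1.5415074939656805
pad dir -1.558608884707979 25.007153538230263
```

The feeder frame is at (533.3, 108.4) with its x axis at about -1.54 rad, and the wheel is at about +0.05. Now the lever throw: come down on its +y side with the tips at z 134 and pull gently to -y.

```bash
cat >> h.py <<'E'
O=np.array([533.3,108.4]);TH=-1.54
def F(x,y): return O+np.array([[np.cos(TH),-np.sin(TH)],[np.sin(TH),np.cos(TH)]])@[x,y]
def P(x,y,tipz): return [*F(x,y),tipz+80]
def Q(a):  # tool down, jaw along world angle pi/2+a
    return (R.from_euler('z',a)*R.from_quat([0,1,0,0])).as_quat()
E
python3 - <<'E'
from h import *
print(env.tips_ahead)
q=Q(TH+np.pi/2)
env.move_l(P(87,5,200),q,rate=150)
env.move_l(P(87,5,134),rate=100)
print(env.read_state()['force'],env.read_state()['time_s'])
for y in(-10,-25,-40,-55,-68):
    r=env.move_l(P(87,y,134),rate=40,f_stop=8); s=env.read_state();print(y,r,s['force'].round(2),s['time_s'],s['tool_pos'])
    if r:break
cv2.imwrite('pics/side2.png',viewer.camera('side'))
T=wpose();cv2.imwrite('pics/wrist2.png',viewer.camera('wrist'))
crop(cv2.imread('pics/side2.png'),260,180,110,120,5,'pics/s2c.png')
E
```

```text
80.0
[ 0.4659102  -0.84282175 -0.32472123] 5.625
-10 False [-0.14  0.07  0.87] 6.15 [525.91216139  21.11882411 214.26173261]
-25 False [ 0.03  0.17 -0.51] 6.675 [510.94542099  20.67773419 214.07824824]
-40 False [ 0.53 -0.36 -0.83] 7.2 [495.88338823  20.2126865  214.0734625 ]
-55 False [ 0.13  0.33 -0.13] 7.725 [480.92636277  19.75615863 214.08178662]
-68 False [-0.77  0.52  0.26] 8.2 [467.88245841  19.33714446 214.06563678]
```

View pics/s2c.png

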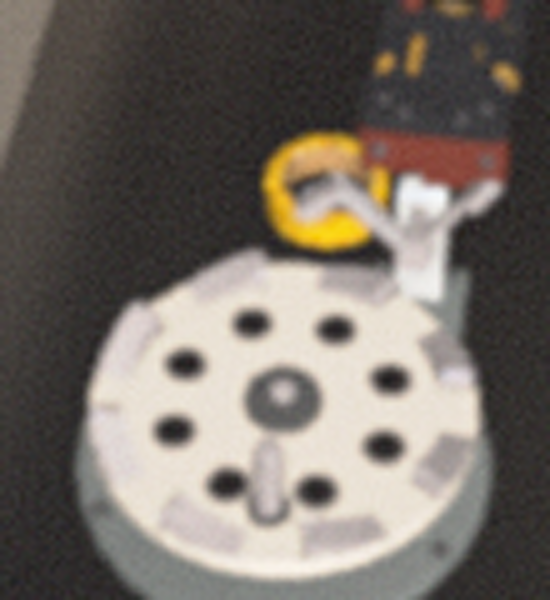

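View pics/wrist2.png

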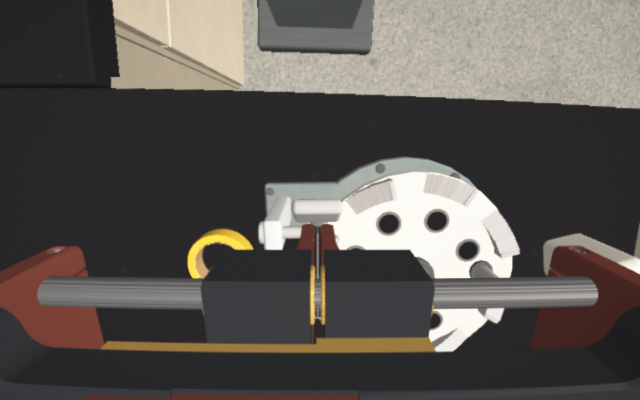

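The pawl is up: in the side crop the nose is raised at about (320,190) and the lever leans to the robot's side. Next, lift off and push the post along its arc, checking partway.

```bash
cat >> h.py <<'E'
def push(w,L=17.,tipz=72,r=65.):
    c,s=np.cos(w),np.sin(w)
    return P(-r*c+L*s,-r*s-L*c,tipz), Q(TH+np.pi/2+w)
E
python3 - <<'E'
from h import *
env.move_l(P(87,-66,185),rate=120)
p,q=push(.35,tipz=185); env.move_l(p,q,rate=150)
cv2.imwrite('pics/side3.png',viewer.camera('side'))
p,q=push(.35); env.move_l(p,q,rate=100)
for w in np.arange(.25,-.61,-.1):
    p,q=push(w); r=env.move_l(p,q,rate=35,f_stop=7); s=env.read_state();print(round(w,2),r,s['force'].round(2),s['time_s'])
    if r:break
print(s['tool_pos'],p)
cv2.imwrite('pics/side4.png',viewer.camera('side'));cv2.imwrite('pics/scene4.png',viewer.camera('scene'))
crop(cv2.imread('pics/side3.png'),260,180,110,110,5,'pics/s3c.png')
crop(cv2.imread('pics/side4.png'),260,180,110,150,5,'pics/s4c.png')
crop(cv2.imread('pics/scene4.png'),235,120,110,110,5,'pics/c4c.png')
E
```

```text
0.25 False [-0.44 -0.02  0.28] 11.6667
0.15 False [-0.12 -0.28 -0.46] 12.0083
0.05 False [-0.08 -0.06 -0.13] 12.35
-0.05 False [ 0.38 -0.33  0.41] 12.6917
-0.15 False [-0.2  -0.27 -0.29] 13.0333
-0.25 False [-0.75  0.89 -0.39] 13.375
-0.35 False [-0.29  0.45 -0.29] 13.7167
-0.45 False [-0.54 -0.03  0.28] 14.0583
-0.55 False [-0.84  0.66  0.4 ] 14.4
[550.65046677 173.22018192 151.97272358] [np.float64(550.7926314073145), np.float64(173.2691594399668), 152]
```

View pics/s3c.png

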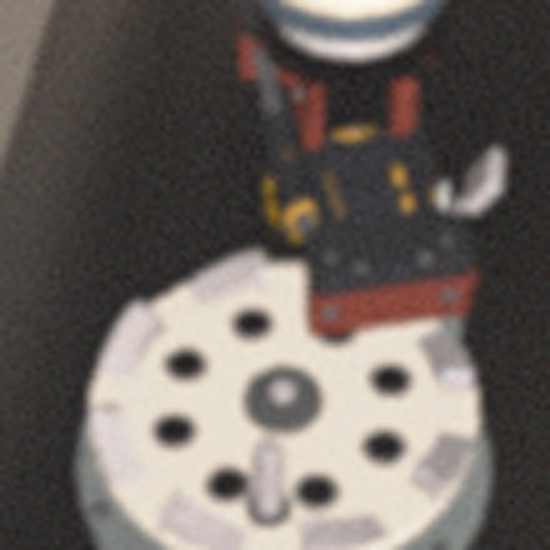

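View pics/s4c.png

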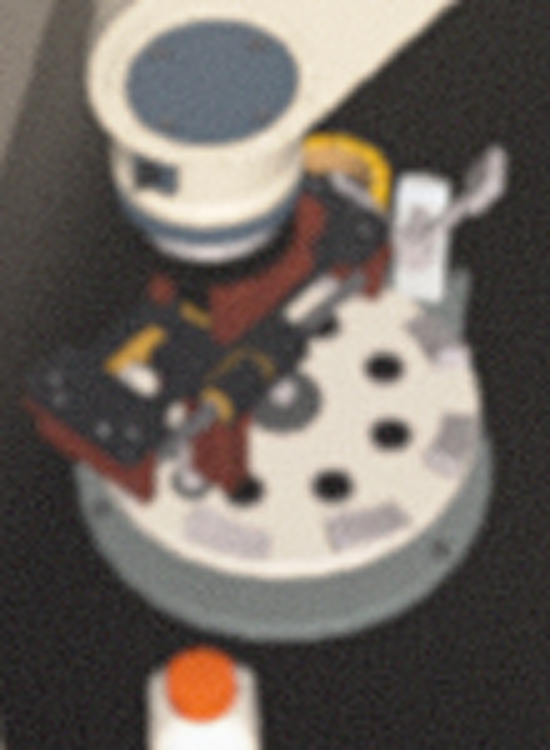

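View pics/c4c.png

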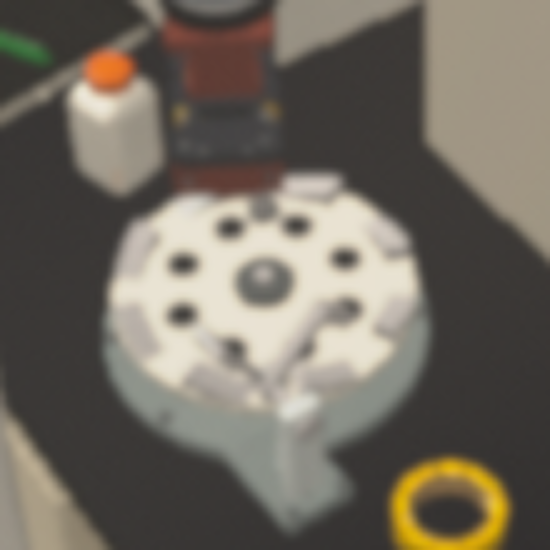

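The pawl stays up and the wheel has turned: the collar is now at crop (190,484) in the side view. I'll measure the wheel angle from the collar and from the post top in the scene view.

```bash
python3 - <<'E'
from h import *
S=lambda x,y:('scene',(235+x/5-.4,120+y/5-.4)); D=lambda x,y:('side',(260+x/5-.4,180+y/5-.4))
for h,f in ((D(286,393),D(190,484)),):
    a=plane(*h,63);b=plane(*f,53);d=(b-a)[:2];print(a,b,np.hypot(*d),np.arctan2(d[1],d[0])-np.pi-TH)
a=plane(*D(286,393),63);b=plane(*D(266,508),53);d=(b-a)[:2];print('before',np.hypot(*d),np.arctan2(d[1],d[0])-np.pi-TH)
# before, from first scene pics
D0=lambda x,y:('side',(260+x/5-.4,195+y/5-.4))
# hole-pattern comparison: scene
c=plane(*S(265,275),63)
for n,uv in(('b',(203,226)),):
    b=plane(*S(*uv),53);d=(b-c)[:2];print('scene before',np.hypot(*d),np.arctan2(d[1],d[0])-np.pi-TH)
for z,uv in((98,(265,195)),(98,(265,200))):
    b=plane(*S(*uv),z);d=(b-c)[:2];print('scene post',z,np.hypot(*d),np.arctan2(d[1],d[0])-np.pi-TH)
E
```

```text
[532.76146163 111.79039484  63.        ] [568.92041563 167.73825583  53.        ] 66.61556201799327 -0.6045642208202686
before 63.313031813730156 0.01042334827855318
scene before 66.5285227760499 0.06850857564599067
scene post 98 36.17931645220243 -0.6274771418416849
scene post 98 31.858705089489245 -0.6330820159624544
```

Measured about -0.60 for a command of -0.55. I'll continue to about -0.77, back off, lift and measure from above.

```bash
python3 - <<'E'
from h import *
for w in (-.63,-.71):
    p,q=push(w); r=env.move_l(p,q,rate=30,f_stop=7); print(r,env.read_state()['force'].round(2))
p,q=push(-.55); env.move_l(p,q,rate=60)
p,q=push(-.55,tipz=190); env.move_l(p,q,rate=150)
env.reach([595,60,330],[0,1,0,0])
T=wpose();np.save('T5.npy',T);cv2.imwrite('pics/wrist5.png',viewer.camera('wrist'));print(env.read_state()['time_s'])
cv2.imwrite('pics/side5.png',viewer.camera('side'));cv2.imwrite('pics/scene5.png',viewer.camera('scene'))
a=cv2.imread('pics/wrist5.png'); crop(a,225,30,220,180,3,'pics/w5a.png')
E
```

```text
False [-0.55  0.87  0.11]
False [ 0.48 -0.31  0.64]
17.1833
```

View pics/w5a.png

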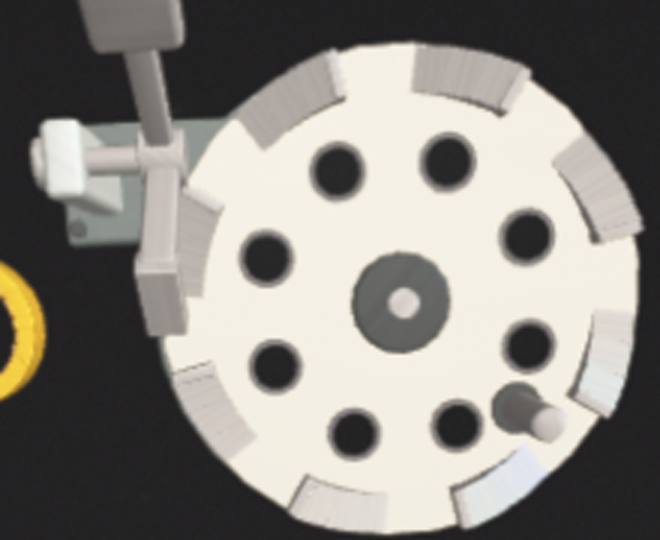

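The pawl is up, and the post is now at crop (545,420). I'll measure the rotation from the hole pattern before and after, plus the post.

```bash
python3 - <<'E'
from h import *
def holes(fn,T):
    g=cv2.cvtColor(cv2.imread(fn),cv2.COLOR_BGR2GRAY); m=(g<120).astype(np.uint8)
    cs,_=cv2.findContours(m,cv2.RETR_LIST,cv2.CHAIN_APPROX_NONE); out=[]
    for c in cs:
        A=cv2.contourArea(c)
        if 130<A<350:
            e=cv2.fitEllipse(c); p=plane('wrist',e[0],50,T)
            if np.hypot(*(p[:2]-O))<75: out.append((p[:2],A))
    return out
for fn,t in(('pics/wrist1.png','T1.npy'),('pics/wrist5.png','T5.npy')):
    T=np.load(t);h=holes(fn,T);P_=np.array([x[0] for x in h])
    c=O
    # circle fit
    A=np.c_[2*P_,np.ones(len(P_))];s=np.linalg.lstsq(A,(P_**2).sum(1),rcond=None)[0];c=s[:2]
    d=P_-c;ang=np.arctan2(d[:,1],d[:,0]);r=np.hypot(*d.T);ph=np.angle(np.exp(8j*(ang-TH)).mean())/8
    print(fn,len(h),'c',c.round(1),'r',r.round(1),'phase mod .785',ph.round(3),[x[1] for x in h])
T=np.load('T5.npy');pt=plane('wrist',(225+546/3-.33,30+422/3-.33),98,T)
d=pt[:2]-c;print(pt,np.hypot(*d),np.arctan2(d[1],d[0])-np.pi-TH)
E
```

```text
pics/wrist1.png 9 c [533.1 111.6] r [57.2 55.4 58.  54.1 63.9 58.2 54.3 57.1 55.4] phase mod .785 -0.335 [161.0, 164.5, 170.0, 170.5, 203.0, 183.0, 188.5, 195.5, 195.5]
pics/wrist5.png 9 c [534.6 110.9] r [55.3 54.4 63.4 57.  54.2 58.  55.5 57.9 56.9] phase mod .785 -0.343 [164.0, 162.0, 177.0, 168.0, 169.0, 184.0, 187.5, 198.0, 194.0]
[574.45550179 157.28860975  98.        ] 61.117247508786015 -0.7410501933015827
```

```bash
python3 - <<'E'
from h import *
for fn,t in(('pics/wrist1.png','T1.npy'),('pics/wrist5.png','T5.npy')):
    T=np.load(t);g=cv2.cvtColor(cv2.imread(fn),cv2.COLOR_BGR2GRAY); m=(g<80).astype(np.uint8)
    cs,_=cv2.findContours(m,cv2.RETR_LIST,cv2.CHAIN_APPROX_NONE);P_=[]
    for c in cs:
        if 80<cv2.contourArea(c)<350:
            p=plane('wrist',cv2.fitEllipse(c)[0],50,T)[:2]
            if np.hypot(*(p-O))<75:P_.append(p)
    P_=np.array(P_);s=np.linalg.lstsq(np.c_[2*P_,np.ones(len(P_))],(P_**2).sum(1),rcond=None)[0];c=s[:2]
    d=P_-c;ang=np.arctan2(d[:,1],d[:,0]);print(len(P_),c.round(1),np.hypot(*d.T).round(1),'w mod .785:',np.angle(np.exp(8j*(ang-TH-np.pi/8)).mean())/8)
E
```

```text
8 [533.2 109.4] [56.3 56.2 56.3 56.4 56.2 56.2 56.3 56.2] w mod .785: 0.05728112117646392
8 [533.2 109.5] [56.3 56.2 56.2 56.  56.1 56.2 56.2 56.3] w mod .785: 0.04898233129046997
```

Hole fit is clean (radius 56.2±0.1): the wheel went from +0.057 to -0.736, which is one notch and inside the drop-in band. It is 0.05 off centre, so I'll nudge to about -0.78, then recheck.

```bash
python3 - <<'E'
from h import *
p,q=push(-.45,tipz=190); env.reach(p,q)
p,q=push(-.45); env.move_l(p,q,rate=120)
for w in (-.6,-.68,-.755):
    p,q=push(w); r=env.move_l(p,q,rate=30,f_stop=7); print(r,env.read_state()['force'].round(2))
p,q=push(-.6); env.move_l(p,q,rate=60)
p,q=push(-.6,tipz=190); env.move_l(p,q,rate=150)
env.reach([595,60,330],[0,1,0,0])
T=wpose();np.save('T6.npy',T);cv2.imwrite('pics/wrist6.png',viewer.camera('wrist'));print(env.read_state()['time_s'])
for fn,t in(('pics/wrist6.png','T6.npy'),):
    T=np.load(t);g=cv2.cvtColor(cv2.imread(fn),cv2.COLOR_BGR2GRAY); m=(g<80).astype(np.uint8)
    cs,_=cv2.findContours(m,cv2.RETR_LIST,cv2.CHAIN_APPROX_NONE);P_=[]
    for c in cs:
        if 80<cv2.contourArea(c)<350:
            p=plane('wrist',cv2.fitEllipse(c)[0],50,T)[:2]
            if np.hypot(*(p-O))<75:P_.append(p)
    P_=np.array(P_);s=np.linalg.lstsq(np.c_[2*P_,np.ones(len(P_))],(P_**2).sum(1),rcond=None)[0];c=s[:2]
    d=P_-c;ang=np.arctan2(d[:,1],d[:,0]);print(len(P_),c.round(1),np.hypot(*d.T).round(1),'w mod .785:',np.angle(np.exp(8j*(ang-TH-np.pi/8)).mean())/8)
a=cv2.imread('pics/wrist6.png'); crop(a,225,20,220,190,3,'pics/w6a.png')
E
```

```text
False [ 0.41 -0.15 -0.7 ]
False [ 0.26  0.32 -0.17]
False [-0.03  0.06  0.78]
22.2583
8 [533.3 109.5] [56.3 56.3 56.2 56.3 56.2 56.2 56.3 56.4] w mod .785: 0.006336394259282158
```

View pics/w6a.png

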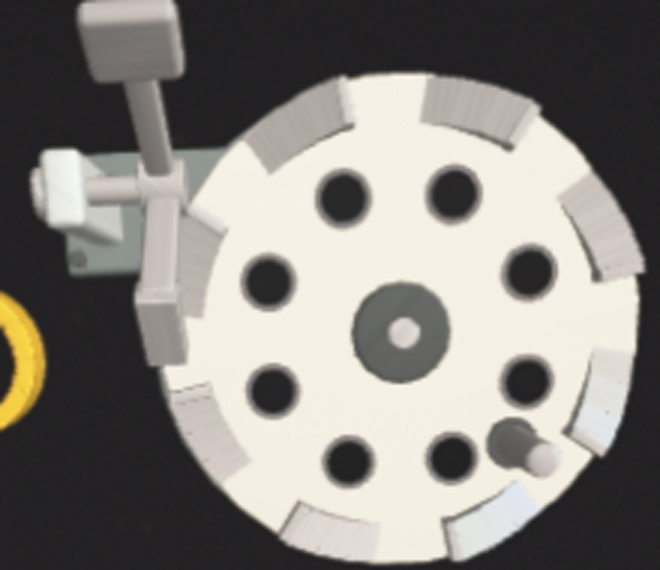

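The wheel is at -0.779, with the pawl still up. Now I'll go round to the -y side of the lever and push it to +y.

```bash
python3 - <<'E'
from h import *
q=Q(TH+np.pi/2)
env.move_l(P(87,-127,200),q,rate=200)
env.move_l(P(87,-127,134),rate=100)
for y in(-110,-95,-80,-68,-60):
    r=env.move_l(P(87,y,134),rate=35,f_stop=6); s=env.read_state();print(y,r,s['force'].round(2),s['time_s'],s['tool_pos'].round(1))
    if r:break
env.hold(.3)
cv2.imwrite('pics/side7.png',viewer.camera('side'));cv2.imwrite('pics/scene7.png',viewer.camera('scene'))
crop(cv2.imread('pics/side7.png'),260,180,110,120,5,'pics/s7c.png')
E
```

```text
-110 False [1.13 0.26 0.36] 24.8333 [426.   18.  213.9]
-95 False [-0.42 -0.02 -0.21] 25.4083 [441.   18.5 213.9]
-80 False [-0.27  1.59 -0.29] 25.9833 [456.1  19.  213.9]
-68 False [-0.52  0.3  -0.26] 26.475 [468.1  19.3 213.9]
-60 False [-0.71 -0.08  0.09] 26.85 [476.2  19.6 214. ]
```

View pics/s7c.png

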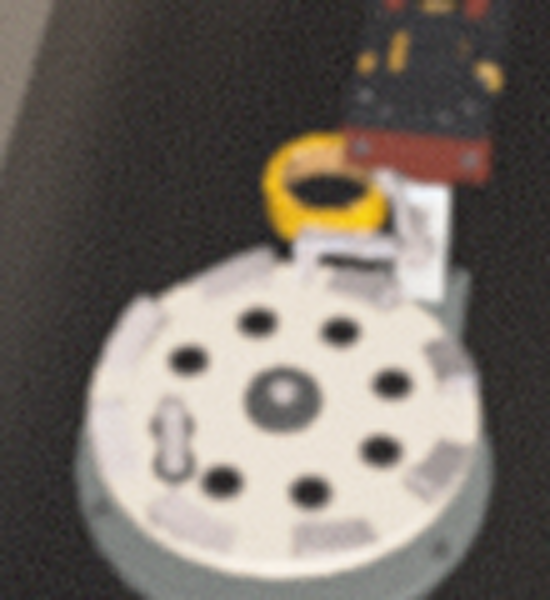

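The pawl arm is level again in the side view. Now back off, lift, and check from above against the first picture.

```bash
python3 - <<'E'
from h import *
env.move_l(P(87,-85,134),rate=80)
env.move_l(P(87,-85,230),rate=150)
env.reach([595,60,330],[0,1,0,0])
T=wpose();np.save('T8.npy',T);cv2.imwrite('pics/wrist8.png',viewer.camera('wrist'))
for n in('side','scene'):cv2.imwrite(f'pics/{n}8.png',viewer.camera(n))
s=env.read_state();print(s['time_s'],s['tool_pos'],s['force'])
a=cv2.imread('pics/wrist8.png'); crop(a,225,40,130,110,6,'pics/w8a.png')
T=np.load('T8.npy');g=cv2.cvtColor(a,cv2.COLOR_BGR2GRAY); m=(g<80).astype(np.uint8)
cs,_=cv2.findContours(m,cv2.RETR_LIST,cv2.CHAIN_APPROX_NONE);P_=[]
for c in cs:
    if 80<cv2.contourArea(c)<350:
        p=plane('wrist',cv2.fitEllipse(c)[0],50,T)[:2]
        if np.hypot(*(p-O))<75:P_.append(p)
P_=np.array(P_);s=np.linalg.lstsq(np.c_[2*P_,np.ones(len(P_))],(P_**2).sum(1),rcond=None)[0];c=s[:2]
d=P_-c;ang=np.arctan2(d[:,1],d[:,0]);print(len(P_),c.round(1),np.hypot(*d.T).round(1),'w mod .785:',np.angle(np.exp(8j*(ang-TH-np.pi/8)).mean())/8)
for n in('side','scene'):
    x=cv2.absdiff(cv2.imread(f'pics/{n}8.png'),cv2.imread(f'pics/{n}0.png'));cv2.imwrite(f'pics/{n}d.png',np.hstack([cv2.imread(f'pics/{n}8.png')[:,150:500],x[:,150:500]]))
E
```

```text
29.3 [593.25765628  59.49981469 329.42077865] [1.05043324 0.67363413 0.20019996]
8 [533.2 109.4] [56.3 56.1 56.3 56.3 56.2 56.2 56.2 56.3] w mod .785: 0.006862870479040825
```

View pics/w8a.png

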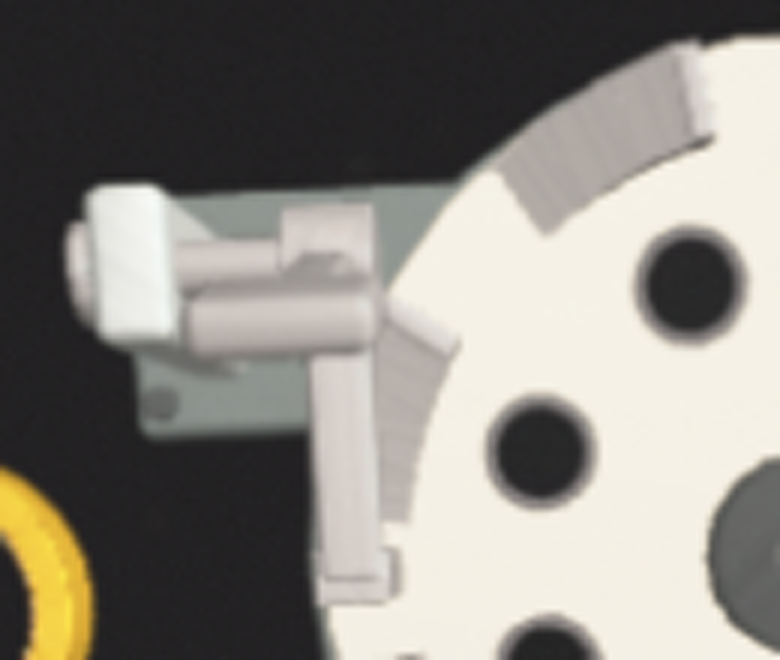

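View pics/sided.png

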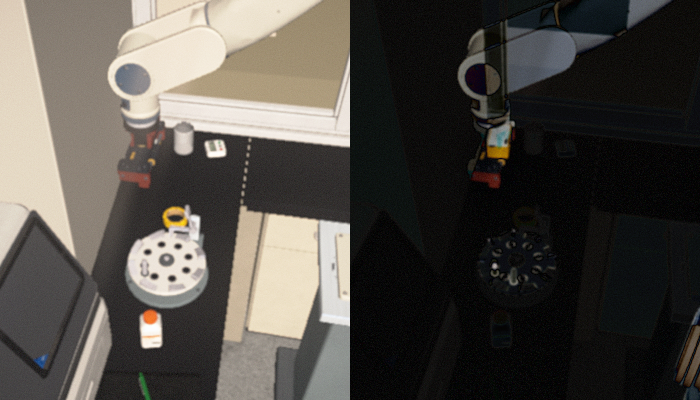

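View pics/scened.png

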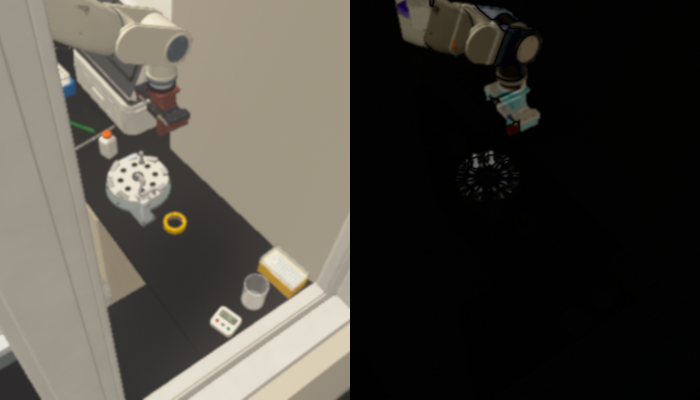

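From above, the lever and nose sit within about a pixel of where they were at the start relative to the bearing post. The difference pictures show only the wheel (and arm) changed; bottle, tape, timer and beaker are unmoved. Handing in.

```bash
python3 - <<'E'
from h import *
workorder.sign_off(); print(env.read_state()['time_s'])
E
```

```text
the job is handed in; nothing more can be done
the job is handed in; nothing more can be done
```

The carousel is back by one notch with the pawl down in its new notch, and the job is handed in at about 29 s of the 64 s allowed. I used the closed fingertips only.

**What I did:** I threw the lever to the robot's side, and the pawl stayed up. I pushed the post clockwise in two passes, because the first stopped at -0.736 and I nudged it closer to the middle of the notch. Then I pushed the lever back over and withdrew to clear air.

**Last checks:**
- **Wheel:** it reads about -0.779 rad by the fit to its holes. It started at about +0.057, and the target is -0.785, with the pawl dropping fully in from -0.67 to -0.87. The reading did not change when the pawl dropped.
- **Pawl:** the lever and nose are in the fully-down position they started in, to within about a pixel in the wrist picture. The scene camera shows no change there either.
- **Bystanders:** the bottle, tape roll, timer and beaker show no movement in the before-and-after pictures.
- **Forces:** the readings I took stayed within about 2 N, and no force stop tripped.

**Disagreements:** the feeder's angle came out between -1.53 and -1.56 rad from different features, so the wheel angle is good to about ±0.02 rad. That is well inside the band. A first, cruder hole fit was spoiled by the post's collar, so I redid it without the collar. I measured no direct pawl angle at the end; "fully down" rests on the picture comparison.

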